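Bolt the sample lock box

TASK

The hatch of the steel sample lock box is shut but not bolted. Press the long spring catch bar right down with one fingertip and, keeping it down all the way, push the upright tab on the bolt with the other finger until the bolt is fully home in its keeper; only then let the catch spring up again and leave everything. Do not pinch or lift anything, do not force the bolt, and leave the things standing around undisturbed.

Things in the scene. Friction and masses are not known exactly. Their poses are not given: they have to be found in the camera images.
- lock_box: Grey steel lock box, fixed: 220 (x) x 150 (y) mm, top 60 mm above the worktop. Origin: centre of its underside; z up. On it, bolt at y = -24 mm, sliding to the box's +x into the keeper strap (x = 66 to 84 mm); catch bar at y = +26 mm. Low straps over the bolt at x = 24 to 36 and -83 to -73 mm. Only the tab and the catch bar stand higher than 25 mm above the box top.
- tab_push (a point): Middle of the near face (looking to the box's -x) of the upright steel tab on the bolt: the face to push, to the box's +x. Tab 28 mm wide (y), 10 mm thick (x), from 22 to 62 mm above the box top; this point is 47 mm above it, at the start at about x = -40, y = -24 mm of the box. Moves with the bolt. Axes as the box's.
- catch_top (a point): Centre of the top of the ribbed aluminium catch bar to press: 100 mm long (x = -82 to +18 mm of the box), 26 mm wide (y). Its top is 40 mm above the box top with the catch up, 32 mm when right down. A finger may glide along it while holding it down. Moves with the catch. Axes as the box's.
- catch (a joint): Catch bar's travel straight down, m: 0 up (locking), 0.008 right down on its stop. Spring: about 3 N up at the top, 8 N at the bottom. The bolt is free only while this is over about 0.0045; let up, its pawl catches in the rack on the bolt's flank and locks the bolt, part-way or home.
- bolt (a joint): Bolt's travel along the box's +x, m: 0 to 0.002 at the start (drawn back), 0.042 on its end stop (fully home). About 3 N of friction; it stays where it is left. From 0.038 on the catch can rise and lock it home.
- oven_corner (a point): Near left foot corner, on the worktop, of the tall drying oven (430 mm high) that stands to the right of the lock box. From here the oven reaches away to the right and back; its door stands out toward the robot as far as x = 0.47 m of the world between y = -0.15 and -0.65 m. Solid, does not move: swing the arm past it close to the robot's base or above it.
- rubber_stopper: Bystander, loose, to be left alone: red-brown rubber stopper, 31 mm wide, 26 mm tall, standing on the lock box's far left corner; origin at the centre of its underside.
- weighing_bottle: Bystander, loose, to be left alone: small glass weighing bottle with lid, 41 mm wide, 54 mm tall, beside the box on its +y side; origin at the centre of its underside.
- crucible: Bystander, loose, to be left alone: white porcelain crucible, 42 mm wide, 36 mm tall, beside the box on its -y side; origin at the centre of its underside.
- petri_dish: Bystander, loose, to be left alone: glass petri dish, 64 mm wide, 16 mm tall, in front of the oven; origin at the centre of its underside.
- timer: Bystander, loose, to be left alone: white kitchen-type timer, 60x62x18 mm, in front of the oven; origin at the centre of its underside.

How it is judged (in metres and radians):
On the way, in this order (a step that is already met when the one before it is completed fails the run):
1. the catch is pressed down by a finger (at least 5 mm) with the bolt still drawn back (value of joint catch above 0.005 m and value of joint bolt below 0.006 m and contact force between the fingers and catch above 1 N), for 0.1 s.
2. the bolt is home (38 mm or more) with the catch still held down by a finger (value of joint catch above 0.0045 m and value of joint bolt above 0.038 m and contact force between the fingers and catch above 1 N), for 0.1 s.
At the end, for the whole second after the job is handed in: The bolt is home in its keeper (joint over 37.5 mm of 42) and at rest, and the catch has sprung up again (within 2 mm of the top), locking it (value of joint bolt above 0.0375 m and value of joint catch below 0.002 m and velocity of joint bolt below 0.005 m/s); the robot touches nothing.
It fails at once if the catch was let up while the bolt was part-way (value of joint bolt between 0.007 and 0.034 m and value of joint catch below 0.003 m).
It fails at once if the bolt was forced (over 60 N on it) (contact force between the arm and bolt above 60 N).
It fails at once if a bystander was moved by 15 mm or more, or lifted (distance of any of rubber_stopper, weighing_bottle, crucible, petri_dish, timer from where it was at the start of the episode above 0.015 m).
It also fails if it takes over 48 s, if anything falls off the work surface, if the arm or the gripper's body presses on something with over 40 N, if the wrist force passes 120 N, or if a joint passes its speed limit or range.

ROBOT

A 6-joint arm with a two-finger parallel gripper is mounted at the origin on a cart in front of the work surface, level with it; the furniture and walls round the work are solid. World frame = base frame: x ahead of the robot, y to its left, z up, the work surface at z = 0. Lengths are in mm, angles in rad, forces in N, time in s.
With the tool pointing down it reaches from about 325 to 775 mm from the base axis. Payload 5.5 kg.
Tool frame: the origin (TCP) lies midway between the tips of the shut fingers; the grasp point (between the pads) lies 19 mm behind it; z points along the fingers, y is the line along which they close (so a half turn about z gives the same grasp; the last joint's range is limited). The gripper opens to 85 mm and grips with 20 to 120 N. Pads are 22 mm wide; open, the fingers measure 114 mm over their backs; the gripper's body (76 mm by 85 mm) begins 54 mm behind the grasp point. The pads swing forward as they close: fully open they stand 13 mm farther back than shut.
Start: joints at [-1.284, 0.091, 1.231, -0, 1.82, -0.057], TCP at [202.24, -564.903, 231.275] pointing down, gripper open.
Joint ranges: [-2.87, 2.87], [-0.86, 2.18], [0.17, 2.46], [-1.51, 4.65], [0.06, 2.69], [-2.65, 2.65]. Speed limits (rad/s): [2.57, 2.57, 3.01, 3.14, 3.14, 3.14].

INTERFACE

Orientations are given as a unit quaternion [x, y, z, w].
In Python, from workcell import sense, read_camera, hand_in gives the robot as it stands.
- The arm moves only by the shell command python3 -m crank 'ROWS'. ROWS is JSON, a list of rows, each an object of numbers: "dx", "dy", "dz": the shift along the world's x, y, z in cm; "yaw": the turn about the world's z in rad; "claw": the finger opening in cm, from 0 to 8.54. A call has 1 to 20 rows; each row is the pose to reach, as a shift and turn from the pose commanded when the call began; what a row does not reach only later rows make up. A row lasts 1/8 s, in which the tool goes at most 62.5 mm and 10.7 degrees, less where a joint would pass 70% of its speed; a pose out of reach is approached as far as the arm can. A call with a gripper value outside its range is refused whole. The fingers move at their own pace and stop on an object; the grip force is fixed at half the most. Time passes only in rows, so rows that repeat a pose let the fingers close. It gives the time, the measured TCP pose, the force, the opening and the grip force at its end, in the units of the state.
- sense(): the state, without advancing time (a new reading comes with each control period).
- read_camera(name): name is "scene" or "top"; returns a dict with "pixels" (480x640x3 uint8, red, green, blue), "fx", "fy", "cx", "cy" (pixels), "k1" (the pictures are not rectified: a ray, as slopes to the right and down, at radius r is drawn at 1 + k1 r^2 times it, then the intrinsics apply), "extrinsics" (4x4, takes a point from world to camera coordinates). Camera axes: x right, y down, z forward; pixel columns grow to the right and rows downward; lengths in mm; the calibration is good to about 2 mm. A picture is of the moment at which its call begins. There is no depth.
- hand_in(): hands the job in; it is judged then, once.
The state is a dict: "time_s": time; "q": joint angles; "joint_velocities": joint speeds; "effort": joint torques, N m; "ee_pos": TCP position; "ee_rot": TCP orientation; "wrist_force": force on the tool from outside, world axes, zero at the start; "wrist_torque": the same for the moment, N m; "opening": finger opening in mm; "grip_force": force on a finger pad.
Only numpy, scipy, OpenCV 4.12 (cv2) and the standard library are available. Lean on these libraries where they do the work, as an engineer would, in place of code of your own. Each camera call takes 0.05 s, during which the arm holds its last target. There are 200 camera calls.

## Working session

There is one attempt and no reset: what is moved stays moved. The work goes in short steps, Python scripts to look and compute and a shell command to move; the robot and the scene stay as the last step left them, time stands still between calls to the robot, and variables do not carry over. Pictures are saved under pics/ and viewed, at most 10 in all, crops included, and the job is handed in when it is done.

```bash
ls; mkdir -p pics; python3 - <<'E'
from workcell import *
import cv2
for n in("scene","top"):
    c=read_camera(n); cv2.imwrite(f"pics/{n}0.png",c["pixels"][:,:,::-1]); print(n,c["fx"],c["fy"],c["cx"],c["cy"],c["k1"],c["extrinsics"])
s=sense();print(s["time_s"],s["ee_pos"],s["ee_rot"],s["opening"])
E
```

```text
pics
scene 459.8171118347545 459.8171118347545 321.8486146316762 247.40950031523653 0.01836044754666334 [[-7.37454036e-01 -6.75074640e-01 -2.08752397e-02  4.41318287e+02]
 [-4.79791376e-01  5.45378731e-01 -6.87286167e-01  3.00235459e+02]
 [ 4.75354374e-01 -4.96826198e-01 -7.26086736e-01  9.37168716e+02]
 [ 0.00000000e+00  0.00000000e+00  0.00000000e+00  1.00000000e+00]]
top 439.6986575918208 439.6986575918208 320.048844689749 241.15983876798103 0.00751096689812652 [[-2.85889942e-02 -9.99559532e-01 -7.96312416e-03  9.31119835e+01]
 [-9.94920903e-01  2.92237024e-02 -9.63243061e-02  5.66589380e+02]
 [ 9.65145903e-02  5.16886365e-03 -9.95318148e-01  1.05142433e+03]
 [ 0.00000000e+00  0.00000000e+00  0.00000000e+00  1.00000000e+00]]
0.1 [ 202.16979246 -564.62900463  230.21465312] [ 9.85260137e-01  1.71060276e-01 -9.55670822e-05 -9.14191393e-04] 85.2421338313119
```

View pics/scene0.png

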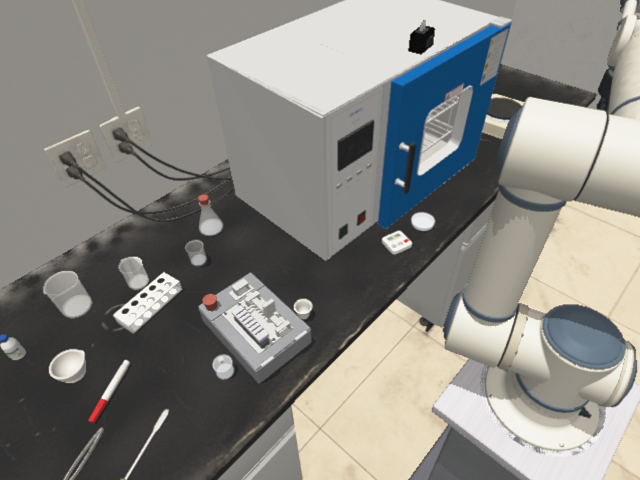

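View pics/top0.png

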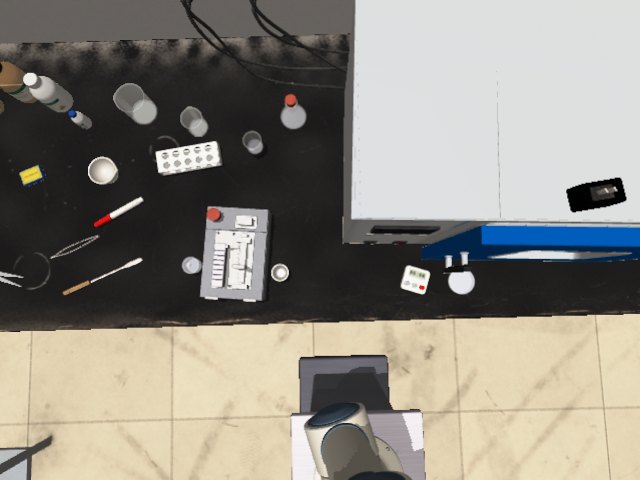

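The lock box is at columns 200–270, rows 207–300 in top, and around (255,325) in scene. Its long axis runs roughly along world +x. I'll take enlarged crops next.

```bash
python3 - <<'E'
import cv2
a=cv2.imread("pics/top0.png")[195:310,170:300]; cv2.imwrite("pics/topc.png",cv2.resize(a,None,fx=5,fy=5,interpolation=cv2.INTER_CUBIC))
a=cv2.imread("pics/scene0.png")[265:385,190:320]; cv2.imwrite("pics/scenec.png",cv2.resize(a,None,fx=5,fy=5,interpolation=cv2.INTER_CUBIC)[:600])
E
```

```text
(no output)
```

View pics/topc.png

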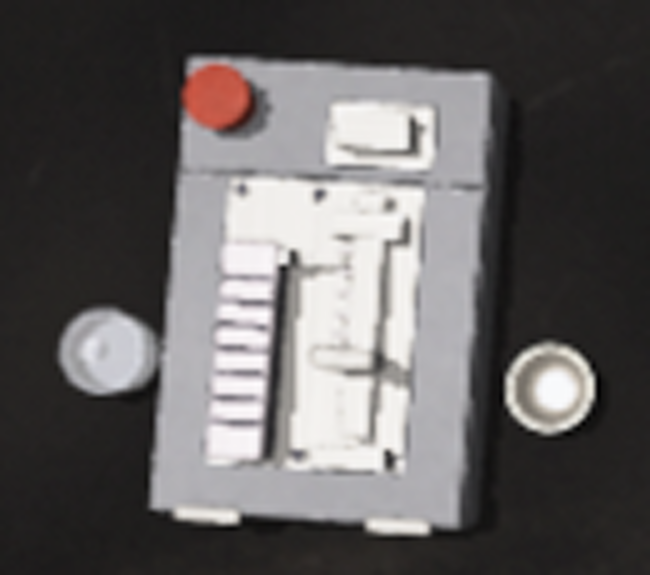

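View pics/scenec.png

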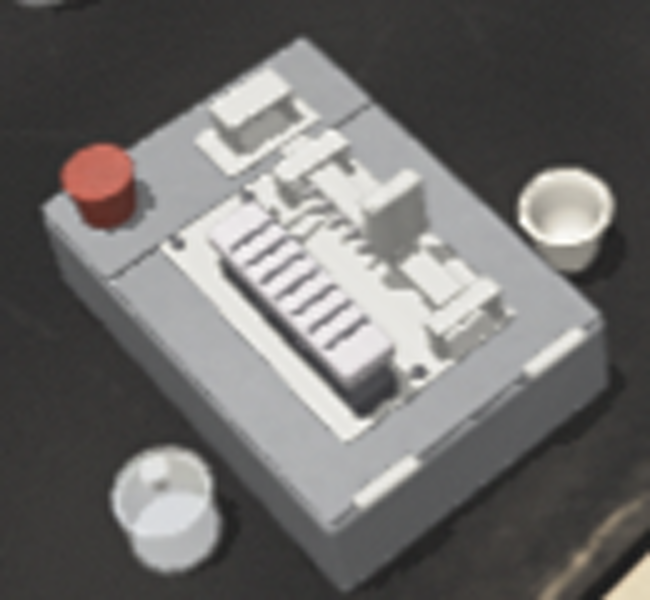

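The crops show clear features. In top: box-top corners (188,57), (492,72), (462,528), (150,510), catch bar along x≈207–277, and tab top at about (344,357). In scene: tab top at about (395,187) and bar top from (228,222) to (370,365). Next I'll triangulate these and fit the box pose.

```bash
cat > h.py <<'E'
import numpy as np, cv2
from scipy.optimize import least_squares
C={"scene":(459.8171,321.8486,247.4095,0.01836,np.array([[-7.37454036e-01,-6.75074640e-01,-2.08752397e-02,4.41318287e+02],[-4.79791376e-01,5.45378731e-01,-6.87286167e-01,3.00235459e+02],[4.75354374e-01,-4.96826198e-01,-7.26086736e-01,9.37168716e+02]])),
"top":(439.69866,320.04884,241.15984,0.007511,np.array([[-2.85889942e-02,-9.99559532e-01,-7.96312416e-03,9.31119835e+01],[-9.94920903e-01,2.92237024e-02,-9.63243061e-02,5.66589380e+02],[9.65145903e-02,5.16886365e-03,-9.95318148e-01,1.05142433e+03]]))}
def proj(n,P):
    f,cx,cy,k,E=C[n]; p=np.atleast_2d(P)@E[:,:3].T+E[:,3]; s=p[:,:2]/p[:,2:]
    s=s*(1+k*(s**2).sum(1,keepdims=True)); return s*f+[cx,cy]
def tri(ut,us):
    return least_squares(lambda P:np.r_[(proj("top",P)-ut).ravel(),(proj("scene",P)-us).ravel()],[500,200,80])
E
python3 - <<'E'
from h import *
T=lambda u,v:np.array([(u+.5)/5-.5+170,(v+.5)/5-.5+195]); S=lambda u,v:np.array([(u+.5)/5-.5+190,(v+.5)/5-.5+265])
F={"FL":((188,57),(43,208),(110,75,60)),"FR":((492,72),(303,38),(110,-75,60)),"NR":((462,528),(607,320),(-110,-75,60)),"NL":((150,510),(335,525),(-110,75,60)),
"cNL":((207,460),(348,380),(-82,39,100)),"cNR":((264,460),(392,350),(-82,13,100)),"cFL":((222,243),(210,240),(18,39,100)),"cFR":((277,243),(245,207),(18,13,100)),
"tab":((344,357),(395,187),(-35,-24,122))}
for k,(t,s,m) in F.items():
    r=tri(T(*t),S(*s)); print(k,r.x.round(1),round((2*r.cost)**.5,2))
def W(p,m): c,s=np.cos(p[2]),np.sin(p[2]); m=np.array(m,float); return np.c_[m[:,0]*c-m[:,1]*s+p[0],m[:,0]*s+m[:,1]*c+p[1],m[:,2]+p[3]]
K=list(F); M=[F[k][2] for k in K]; t=np.array([T(*F[k][0]) for k in K]); s=np.array([S(*F[k][1]) for k in K])
r=least_squares(lambda p:np.r_[(proj("top",W(p,M))-t).ravel(),(proj("scene",W(p,M))-s).ravel()],[500,200,0,0],loss="soft_l1",x_scale=[100,100,.1,10])
print(r.x); print(np.c_[proj("top",W(r.x,M))-t,proj("scene",W(r.x,M))-s].round(1))
print("tab_push,catch", W(r.x,[(-40,-24,107),(-32,26,100)]).round(1))
from workcell import sense; from scipy.spatial.transform import Rotation as R
print(R.from_quat(sense()["ee_rot"]).as_matrix().round(3))
for k,pt,ps in(("bottle",None,None),):pass
E
```

```text
FL [658.6 345.1  58.6] 0.27
FR [647.7 199.5  56.4] 0.04
NR [430.  217.5  54. ] 0.22
NL [442.5 363.3  59.8] 0.49
cNL [466.1 327.3  98.8] 0.29
cNR [466.  303.3  92.8] 0.77
cFL [564.1 319.7  95.5] 0.64
cFR [565.5 296.6  93.7] 0.9
tab [509.2 259.5 121.2] 0.36
[ 5.45256558e+02  2.82104569e+02 -8.26261606e-02 -4.56141175e+00]
[[-0.6 -0.6 -1.5  0.9]
 [ 0.6 -0.4  0.1 -0.3]
 [ 0.5  0.4  0.4 -0.6]
 [-0.3  0.5 -0.8  2.1]
 [ 0.  -0.5  0.   0.9]
 [-0.   0.2  1.4 -0.7]
 [ 0.4 -0.7 -1.1 -0.7]
 [ 0.7 -0.1  1.9 -1. ]
 [-0.2  0.7 -0.4  1.7]]
tab_push,catch [[503.4 261.5 102.4]
 [515.5 310.7  95.4]]
[[ 0.941  0.337 -0.001]
 [ 0.337 -0.941  0.002]
 [ 0.    -0.002 -1.   ]]
```

The fit agrees with the given sizes: box at about (545, 282), yaw −0.083, and heights within 5 mm. The plan is to align the finger line with box y and open to 36 mm, so one finger lands on the bar and the other behind the tab. First I'll swing past the oven close to the base.

```bash
python3 -m crank '[{"dx":2,"dy":5.5,"yaw":-0.03,"claw":3.6},{"dx":4,"dy":11,"yaw":-0.06,"claw":3.6},{"dx":6,"dy":16.5,"yaw":-0.09,"claw":3.6},{"dx":8,"dy":22,"yaw":-0.12,"claw":3.6},{"dx":10,"dy":27.5,"yaw":-0.15,"claw":3.6},{"dx":12,"dy":33,"yaw":-0.18,"claw":3.6},{"dx":13.5,"dy":38.5,"yaw":-0.21,"claw":3.6},{"dx":14.5,"dy":44.5,"yaw":-0.24,"claw":3.6},{"dx":15.5,"dy":50.5,"yaw":-0.27,"claw":3.6},{"dx":16,"dy":56.5,"yaw":-0.3,"claw":3.6},{"dx":17,"dy":62.5,"yaw":-0.33,"claw":3.6},{"dx":18,"dy":68.5,"yaw":-0.36,"claw":3.6},{"dx":20,"dy":73.5,"yaw":-0.39,"claw":3.6},{"dx":22,"dy":78,"yaw":-0.426,"claw":3.6},{"dx":24,"dy":81.5,"yaw":-0.426,"claw":3.6},{"dx":28,"dy":85,"yaw":-0.426,"claw":3.6},{"dx":28,"dy":85,"yaw":-0.426,"claw":3.6},{"dx":28,"dy":85,"yaw":-0.426,"claw":3.6},{"dx":28,"dy":85,"yaw":-0.426,"claw":3.6}]'
python3 - <<'E'
from workcell import *; from scipy.spatial.transform import Rotation as R
import numpy as np
s=sense();print(s["q"],s["ee_pos"],R.from_quat(s["ee_rot"]).as_matrix().round(3)[:,0],s["opening"],s["wrist_force"])
from h import *
b=np.array([545.3,282.1]);c,sn=np.cos(-.083),np.sin(-.083);M=np.array([[c,-sn],[sn,c]])
print("TCP in box",M.T@(s["ee_pos"][:2]-b))
# z-fixed fit
T=lambda u,v:np.array([(u+.5)/5-.5+170,(v+.5)/5-.5+195]); 
E
```

```text
[-1.28369516e+00  9.18061471e-02  1.23182881e+00  2.09339601e-05
  1.81979593e+00 -5.67052536e-02] [ 202.16979246 -564.62900463  230.21465312] [0.941 0.337 0.   ] 85.2421338313119 [ 0.04145779 -0.44696975 -0.20499702]
TCP in box [-271.75113017 -872.26123946]validation failed for argument at $[0]...
```

```bash
python3 -m crank '[{"dx":2,"dy":5.5,"dz":0,"yaw":-0.03,"claw":3.6},{"dx":4,"dy":11,"dz":0,"yaw":-0.06,"claw":3.6},{"dx":6,"dy":16.5,"dz":0,"yaw":-0.09,"claw":3.6},{"dx":8,"dy":22,"dz":0,"yaw":-0.12,"claw":3.6},{"dx":10,"dy":27.5,"dz":0,"yaw":-0.15,"claw":3.6},{"dx":12,"dy":33,"dz":0,"yaw":-0.18,"claw":3.6},{"dx":13.5,"dy":38.5,"dz":0,"yaw":-0.21,"claw":3.6},{"dx":14.5,"dy":44.5,"dz":0,"yaw":-0.24,"claw":3.6},{"dx":15.5,"dy":50.5,"dz":0,"yaw":-0.27,"claw":3.6},{"dx":16,"dy":56.5,"dz":0,"yaw":-0.3,"claw":3.6},{"dx":17,"dy":62.5,"dz":0,"yaw":-0.33,"claw":3.6},{"dx":18,"dy":68.5,"dz":0,"yaw":-0.36,"claw":3.6},{"dx":20,"dy":73.5,"dz":0,"yaw":-0.39,"claw":3.6},{"dx":22,"dy":78,"dz":0,"yaw":-0.426,"claw":3.6},{"dx":24,"dy":81.5,"dz":0,"yaw":-0.426,"claw":3.6},{"dx":28,"dy":85,"dz":0,"yaw":-0.426,"claw":3.6},{"dx":28,"dy":85,"dz":0,"yaw":-0.426,"claw":3.6},{"dx":28,"dy":85,"dz":0,"yaw":-0.426,"claw":3.6},{"dx":28,"dy":85,"dz":0,"yaw":-0.426,"claw":3.6}]'
cat > st.py <<'E'
from workcell import *; from scipy.spatial.transform import Rotation as R
import numpy as np
def st():
    s=sense();print(s["time_s"],s["ee_pos"].round(1) if hasattr(s["ee_pos"],"round") else s["ee_pos"],R.from_quat(s["ee_rot"]).as_matrix().round(3)[:,0],round(s["opening"],1),np.round(s["wrist_force"],2))
    b=np.array([545.3,282.1]);c,sn=np.cos(-.083),np.sin(-.083);M=np.array([[c,-sn],[sn,c]])
    print("TCP in box",M.T@(np.array(s["ee_pos"])[:2]-b)); return s
if __name__=="__main__": st()
E
python3 st.py
```

```text
time_s: 2.48
ee_pos: [481.9, 284.5, 232.4]
ee_rot: [0.999, -0.041, 0.001, -0.0]
wrist_force: [-0.6, 1.2, -0.5]
opening: 35.8
grip_force: 0.0
2.475 [481.9 284.5 232.4] [ 0.997 -0.083  0.001] 35.8 [-0.56  1.22 -0.46]
TCP in box [-63.42971722  -2.86824343]
```

```bash
python3 -m crank '[{"dx":0,"dy":0.4,"dz":-4,"yaw":0,"claw":3.6},{"dx":0,"dy":0.4,"dz":-8,"yaw":0,"claw":3.6},{"dx":0,"dy":0.4,"dz":-11,"yaw":0,"claw":3.6},{"dx":0,"dy":0.4,"dz":-11,"yaw":0,"claw":3.6},{"dx":0,"dy":0.4,"dz":-11,"yaw":0,"claw":3.6}]'
python3 - <<'E'
from st import *; import cv2
st()
for n,(r,c) in {"scene":((225,365),(190,330)),"top":((195,310),(170,300))}.items():
    a=read_camera(n)["pixels"][r[0]:r[1],c[0]:c[1],::-1]; a=cv2.resize(a,None,fx=4,fy=4,interpolation=cv2.INTER_CUBIC); cv2.imwrite(f"pics/{n}1.png",a)
E
```

```text
time_s: 3.1
ee_pos: [482.7, 289.1, 123.8]
ee_rot: [0.999, -0.041, 0.001, -0.001]
wrist_force: [0.5, -0.1, -0.0]
opening: 36.0
grip_force: 0.0
3.1 [482.7 289.1 123.8] [ 0.997 -0.083  0.003] 36.0 [ 0.51 -0.06 -0.03]
TCP in box [-62.92621993   1.7827001 ]
```

View pics/scene1.png

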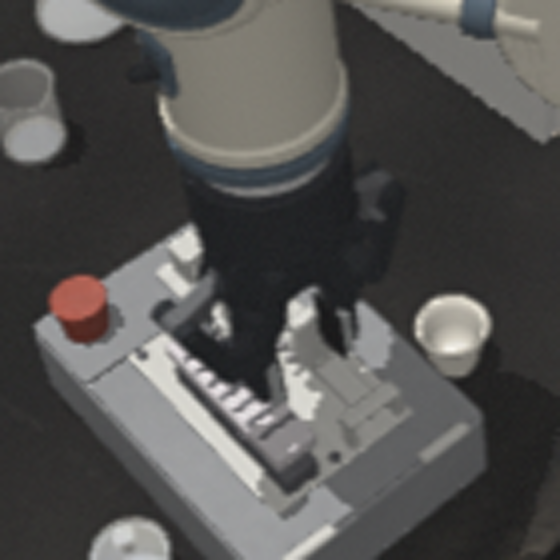

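View pics/top1.png

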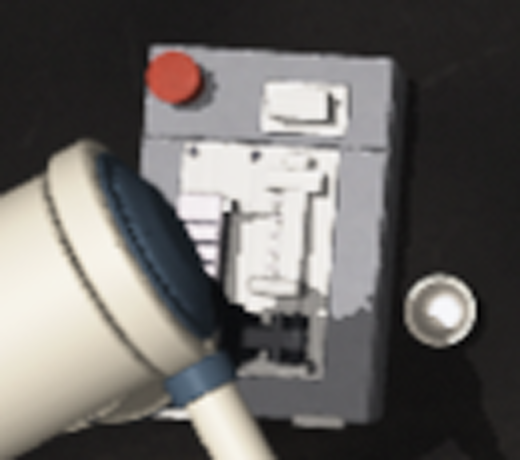

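Scene shows the left fingertip above the bar at about (275,400) and the right one just behind the tab at about (348,355). Top shows the right finger (285,340) near-side of the tab (275,287) with a gap of about 10 mm and good lateral alignment. Next I'll lower gradually, watching the force.

```bash
python3 -m crank '[{"dx":0,"dy":0,"dz":-1,"yaw":0,"claw":3.6},{"dx":0,"dy":0,"dz":-2,"yaw":0,"claw":3.6},{"dx":0,"dy":0,"dz":-2.2,"yaw":0,"claw":3.6},{"dx":0,"dy":0,"dz":-2.2,"yaw":0,"claw":3.6}]'; python3 -m crank '[{"dx":0,"dy":0,"dz":-0.3,"yaw":0,"claw":3.6},{"dx":0,"dy":0,"dz":-0.3,"yaw":0,"claw":3.6}]'; python3 -m crank '[{"dx":0,"dy":0,"dz":-0.3,"yaw":0,"claw":3.6},{"dx":0,"dy":0,"dz":-0.3,"yaw":0,"claw":3.6}]'
```

```text
time_s: 3.7
ee_pos: [482.1, 289.0, 99.2]
ee_rot: [0.999, -0.041, -0.0, 0.0]
wrist_force: [0.2, 0.8, 0.0]
opening: 36.0
grip_force: 0.0
time_s: 3.95
ee_pos: [482.3, 289.2, 96.7]
ee_rot: [0.999, -0.041, 0.0, -0.0]
wrist_force: [-2.2, -0.4, 5.3]
opening: 36.3
grip_force: 2.3
time_s: 4.2
ee_pos: [482.3, 289.2, 93.9]
ee_rot: [0.999, -0.041, 0.0, -0.0]
wrist_force: [-2.6, -0.8, 6.5]
opening: 36.1
grip_force: 3.1
```

```bash
python3 -m crank '[{"dx":0,"dy":0,"dz":-0.25,"yaw":0,"claw":3.6},{"dx":0,"dy":0,"dz":-0.25,"yaw":0,"claw":3.6}]'; python3 -m crank '[{"dx":0,"dy":0,"dz":-0.15,"yaw":0,"claw":3.6},{"dx":0,"dy":0,"dz":-0.15,"yaw":0,"claw":3.6}]'
```

```text
time_s: 4.45
ee_pos: [482.3, 289.2, 91.8]
ee_rot: [0.999, -0.041, 0.0, -0.0]
wrist_force: [-3.0, -1.2, 6.5]
opening: 36.1
grip_force: 3.7
time_s: 4.7
ee_pos: [482.3, 289.3, 90.8]
ee_rot: [0.999, -0.041, 0.0, -0.0]
wrist_force: [-3.5, -2.1, 7.8]
opening: 36.0
grip_force: 4.3
```

```bash
python3 -m crank '[{"dx":0,"dy":0,"dz":-0.1,"yaw":0,"claw":3.6},{"dx":0,"dy":0,"dz":-0.1,"yaw":0,"claw":3.6}]'; python3 -m crank '[{"dx":0,"dy":0,"dz":-0.1,"yaw":0,"claw":3.6},{"dx":0,"dy":0,"dz":-0.1,"yaw":0,"claw":3.6}]'
```

```text
time_s: 4.95
ee_pos: [482.4, 289.4, 90.7]
ee_rot: [0.999, -0.041, 0.001, -0.001]
wrist_force: [-5.6, -2.1, 11.9]
opening: 36.1
grip_force: 6.2
time_s: 5.2
ee_pos: [482.3, 289.4, 90.6]
ee_rot: [0.999, -0.041, 0.001, -0.001]
wrist_force: [-7.7, -4.2, 15.5]
opening: 35.8
grip_force: 8.0
```

The catch is on its stop: z stays at 90.6 while the force climbs. Next I'll push along box +x.

```bash
python3 -m crank '[{"dx":0.3,"dy":-0.025,"dz":0,"yaw":0,"claw":3.6},{"dx":0.6,"dy":-0.05,"dz":0,"yaw":0,"claw":3.6},{"dx":0.9,"dy":-0.075,"dz":0,"yaw":0,"claw":3.6},{"dx":1.1,"dy":-0.09,"dz":0,"yaw":0,"claw":3.6}]'; python3 -m crank '[{"dx":0.2,"dy":-0.02,"dz":0,"yaw":0,"claw":3.6},{"dx":0.4,"dy":-0.03,"dz":0,"yaw":0,"claw":3.6},{"dx":0.6,"dy":-0.05,"dz":0,"yaw":0,"claw":3.6},{"dx":0.8,"dy":-0.07,"dz":0,"yaw":0,"claw":3.6}]'
```

```text
time_s: 5.7
ee_pos: [492.2, 289.8, 90.6]
ee_rot: [0.999, -0.04, -0.0, -0.002]
wrist_force: [-12.6, 0.0, 18.0]
opening: 36.1
grip_force: 8.7
time_s: 6.2
ee_pos: [499.4, 289.3, 90.7]
ee_rot: [0.999, -0.04, -0.001, -0.002]
wrist_force: [-16.9, 0.2, 19.8]
opening: 36.3
grip_force: 10.5
```

```bash
python3 -m crank '[{"dx":0.25,"dy":-0.02,"dz":0,"yaw":0,"claw":3.6},{"dx":0.5,"dy":-0.04,"dz":0,"yaw":0,"claw":3.6},{"dx":0.75,"dy":-0.06,"dz":0,"yaw":0,"claw":3.6},{"dx":1,"dy":-0.08,"dz":0,"yaw":0,"claw":3.6}]'; python3 -m crank '[{"dx":0.25,"dy":-0.02,"dz":0,"yaw":0,"claw":3.6},{"dx":0.5,"dy":-0.04,"dz":0,"yaw":0,"claw":3.6},{"dx":0.75,"dy":-0.06,"dz":0,"yaw":0,"claw":3.6},{"dx":1,"dy":-0.08,"dz":0,"yaw":0,"claw":3.6}]'
```

```text
time_s: 6.7
ee_pos: [509.1, 288.5, 90.7]
ee_rot: [0.999, -0.04, -0.002, -0.002]
wrist_force: [-16.3, -0.1, 18.2]
opening: 36.3
grip_force: 10.9
time_s: 7.2
ee_pos: [519.1, 287.6, 90.7]
ee_rot: [0.999, -0.04, -0.002, -0.002]
wrist_force: [-14.6, 0.1, 20.2]
opening: 36.3
grip_force: 11.3
```

```bash
python3 -m crank '[{"dx":0.25,"dy":-0.02,"dz":0,"yaw":0,"claw":3.6},{"dx":0.5,"dy":-0.04,"dz":0,"yaw":0,"claw":3.6},{"dx":0.75,"dy":-0.06,"dz":0,"yaw":0,"claw":3.6},{"dx":1,"dy":-0.08,"dz":0,"yaw":0,"claw":3.6},{"dx":1.2,"dy":-0.1,"dz":0,"yaw":0,"claw":3.6}]'; python3 -m crank '[{"dx":0.15,"dy":-0.01,"dz":0,"yaw":0,"claw":3.6},{"dx":0.3,"dy":-0.02,"dz":0,"yaw":0,"claw":3.6}]';  python3 -m crank '[{"dx":0.1,"dy":-0.01,"dz":0,"yaw":0,"claw":3.6},{"dx":0.2,"dy":-0.02,"dz":0,"yaw":0,"claw":3.6}]'
```

```text
time_s: 7.82
ee_pos: [531.1, 286.6, 90.7]
ee_rot: [0.999, -0.04, -0.002, -0.002]
wrist_force: [-18.4, -0.3, 19.0]
opening: 36.0
grip_force: 11.3
time_s: 8.07
ee_pos: [534.0, 286.4, 90.8]
ee_rot: [0.999, -0.04, -0.002, -0.001]
wrist_force: [-18.6, -0.1, 19.3]
opening: 36.1
grip_force: 11.2
time_s: 8.32
ee_pos: [536.0, 286.2, 90.8]
ee_rot: [0.999, -0.04, -0.002, -0.001]
wrist_force: [-18.8, -1.1, 19.5]
opening: 35.9
grip_force: 11.2
```

```bash
python3 st.py
```

```text
8.325 [536.  286.2  90.8] [ 0.997 -0.08  -0.003] 35.9 [-18.76  -1.12  19.53]
TCP in box [-9.64104481  3.33674687]
```

No stop reached yet, so I'll continue in small steps until the force rises.

```bash
python3 -m crank '[{"dx":0.1,"dy":-0.01,"dz":0,"yaw":0,"claw":3.6},{"dx":0.15,"dy":-0.01,"dz":0,"yaw":0,"claw":3.6}]'; python3 -m crank '[{"dx":0.1,"dy":-0.01,"dz":0,"yaw":0,"claw":3.6},{"dx":0.15,"dy":-0.01,"dz":0,"yaw":0,"claw":3.6}]'
```

```text
time_s: 8.57
ee_pos: [536.3, 286.2, 90.8]
ee_rot: [0.999, -0.04, -0.003, -0.001]
wrist_force: [-22.3, -0.1, 21.0]
opening: 35.8
grip_force: 13.4
time_s: 8.82
ee_pos: [536.3, 286.2, 90.8]
ee_rot: [0.999, -0.04, -0.005, -0.001]
wrist_force: [-29.5, -0.7, 24.2]
opening: 36.1
grip_force: 16.0
```

The x position stays at 536.3 while the force rises. That matches the predicted end stop (box x ≈ −9). I'll back off slightly with the catch still held and look before releasing.

```bash
python3 -m crank '[{"dx":-0.2,"dy":0.02,"dz":0,"yaw":0,"claw":3.6},{"dx":-0.4,"dy":0.03,"dz":0,"yaw":0,"claw":3.6},{"dx":-0.7,"dy":0.06,"dz":0,"yaw":0,"claw":3.6},{"dx":-0.7,"dy":0.06,"dz":0,"yaw":0,"claw":3.6}]'
python3 - <<'E'
from st import *; import cv2
a=[]
for n,(r,c) in {"scene":((255,375),(190,320)),"top":((195,315),(170,300))}.items():
    a.append(cv2.resize(read_camera(n)["pixels"][r[0]:r[1],c[0]:c[1],::-1],None,fx=3,fy=3,interpolation=cv2.INTER_CUBIC))
cv2.imwrite("pics/both2.png",np.hstack(a))
E
```

```text
time_s: 9.32
ee_pos: [535.8, 286.2, 90.8]
ee_rot: [0.999, -0.041, 0.003, -0.002]
wrist_force: [-1.4, 0.7, 12.1]
opening: 36.2
grip_force: 5.8
```

View pics/both2.png

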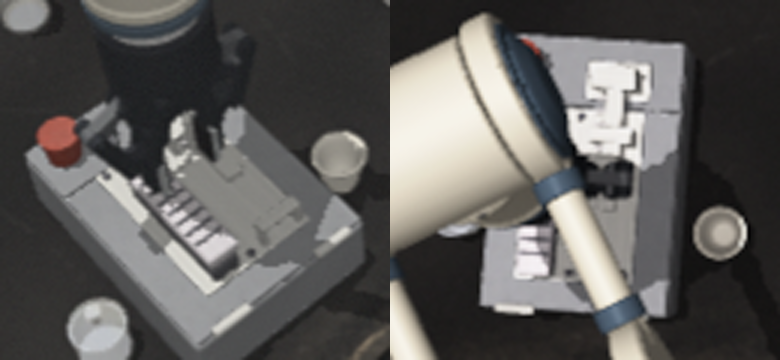

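The bolt now bridges into the keeper at about (615,100) in the right panel, and the bystanders are unmoved. I'll back off a little more, then rise.

```bash
python3 -m crank '[{"dx":-0.3,"dy":0.03,"dz":0,"yaw":0,"claw":3.6},{"dx":-0.6,"dy":0.05,"dz":0,"yaw":0,"claw":3.6},{"dx":-0.6,"dy":0.05,"dz":0.5,"yaw":0,"claw":3.6},{"dx":-0.6,"dy":0.05,"dz":1,"yaw":0,"claw":3.6},{"dx":-0.6,"dy":0.05,"dz":2,"yaw":0,"claw":3.6},{"dx":-0.6,"dy":0.05,"dz":5,"yaw":0,"claw":3.6},{"dx":-0.6,"dy":0.05,"dz":9,"yaw":0,"claw":3.6},{"dx":-3,"dy":0,"dz":13,"yaw":0,"claw":3.6},{"dx":-8,"dy":-3,"dz":16,"yaw":0,"claw":3.6},{"dx":-12,"dy":-7,"dz":16,"yaw":0,"claw":3.6},{"dx":-14,"dy":-12,"dz":16,"yaw":0,"claw":3.6},{"dx":-14,"dy":-12,"dz":16,"yaw":0,"claw":3.6},{"dx":-14,"dy":-12,"dz":16,"yaw":0,"claw":3.6}]'
python3 - <<'E'
from st import *; import cv2
a=[]
for n,(r,c) in {"scene":((255,375),(190,320)),"top":((195,315),(170,300))}.items():
    a.append(cv2.resize(read_camera(n)["pixels"][r[0]:r[1],c[0]:c[1],::-1],None,fx=3,fy=3,interpolation=cv2.INTER_CUBIC))
cv2.imwrite("pics/both3.png",np.hstack(a))
E
```

```text
time_s: 11.05
ee_pos: [394.2, 165.1, 247.1]
ee_rot: [0.999, -0.041, -0.0, -0.0]
wrist_force: [-0.1, 0.6, -0.8]
opening: 36.1
grip_force: 0.0
```

View pics/both3.png

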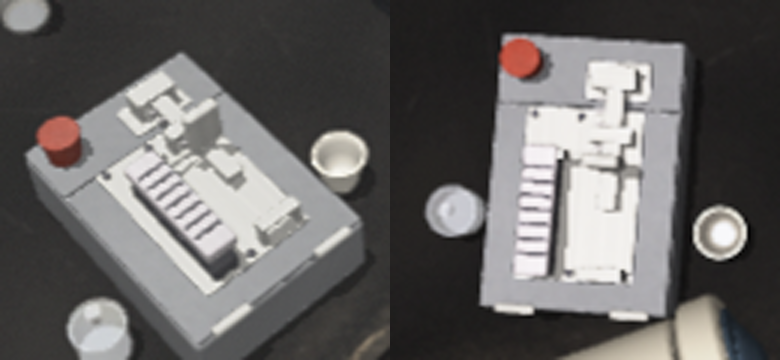

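The bolt is home through the keeper (right panel, about (615,105)), the catch is up, all bystanders are in place and the arm is clear.

```bash
python3 -c "from workcell import *; print(hand_in())"
```

```text
the job is handed in; nothing more can be done
None
```

The bolt was pushed onto its end stop with the catch held down throughout, the catch was then released and sprang up, the last pictures show the stopper, bottle and crucible by the box in place, and the job was handed in at about 11 s; no verdict came back.

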